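Heft the spray cans: emptiest to the use-first place, fullest held up

TASK

Three identical spray cans stand in the four-place bench caddy, each with a different amount left that only its weight tells: heft them, and put the emptiest (lightest) in the place with the red collar, where the can to be used up first belongs; the can that stands there now moves to one of the black-collared places. Then lift the fullest (heaviest) out of the caddy and hold it up, upright and still, with its bottom more than 10 cm above the table, while the third can stays standing in a black-collared place: the program finishes while the gripper is still holding the fullest can. Set cans down without dropping or tipping them, and leave the other things on the bench where they lie.

Things in the scene. Friction and masses are not known exactly. Their poses are not given: they have to be found in the camera images.
- can_a: spray can, one of three that look alike: upright closed cylinder 67 mm across at the foot, 65 mm at 160 mm up, where the sloping shoulder begins, 205 mm tall with its 26 mm cap; does not dent; origin: centre of its underside, z up through the cap. Mass 0.1 to 0.55 kg, unknown until lifted; any two differ by at least 70 g; where the heaviest stands differs each time and cannot be seen
- can_b: spray can, one of three that look alike: upright closed cylinder 67 mm across at the foot, 65 mm at 160 mm up, where the sloping shoulder begins, 205 mm tall with its 26 mm cap; does not dent; origin: centre of its underside, z up through the cap. Mass 0.1 to 0.55 kg, unknown until lifted; any two differ by at least 70 g; where the heaviest stands differs each time and cannot be seen
- can_c: spray can, one of three that look alike: upright closed cylinder 67 mm across at the foot, 65 mm at 160 mm up, where the sloping shoulder begins, 205 mm tall with its 26 mm cap; does not dent; origin: centre of its underside, z up through the cap. Mass 0.1 to 0.55 kg, unknown until lifted; any two differ by at least 70 g; where the heaviest stands differs each time and cannot be seen
- caddy: fixed caddy for four spray cans, 226 x 226 mm: base plate, top (floor of the places) 10 mm above the table; grey deck on four studs, top 58 mm up (nuts 66), with four round openings 72 mm across in a square of 116 mm between centres, one with a red collar, three black; one black-collared place is empty; origin: centre of its underside, x and y along its sides, z up
- nest_red (a point): place of the caddy with the red collar (use first), at x -58, y +58 mm in the caddy's frame; point: centre of the place's floor, where the underside of a standing can rests; z up
- nest_1 (a point): place of the caddy with a black collar; point: centre of the place's floor, where the underside of a standing can rests; z up; at x +58, y +58 mm in the caddy's frame
- nest_2 (a point): place of the caddy with a black collar; point: centre of the place's floor, where the underside of a standing can rests; z up; at x +58, y -58 mm in the caddy's frame
- nest_3 (a point): place of the caddy with a black collar; point: centre of the place's floor, where the underside of a standing can rests; z up; at x -58, y -58 mm in the caddy's frame
- pen_tin: open green tin, 72 mm across, 90 mm tall, empty; bystander; origin: centre of its underside
- pliers: pliers with blue grips lying flat, 48 x 181 x 12 mm; bystander; origin: underneath its middle
- tape_measure: yellow tape measure, 33 x 75 x 63 mm; bystander; origin: underneath its middle

How it is judged:
By the outcome, as a careful person would: the job done as asked, in the order asked, and still so for the second after the job is handed in, while the arm keeps its last pose, push and grip.
It also fails if it takes over 72 s, if anything falls off the work surface, if the arm or the gripper's body presses on something with over 40 N, if the wrist force passes 120 N, or if a joint passes its speed limit or range.

ROBOT

A 6-joint arm with a two-finger parallel gripper is mounted at the origin on a cart in front of the work surface, level with it; the furniture and walls round the work are solid. World frame = base frame: x ahead of the robot, y to its left, z up, the work surface at z = 0. Lengths are in m, angles in rad, forces in N, time in s.
With the tool pointing down it reaches from about 0.35 to 0.975 m from the base axis. Payload 4.9 kg.
Tool frame: the origin (TCP) lies midway between the tips of the shut fingers; the grasp point (between the pads) lies behind it (robot.tcp_to_grasp is the z of the grasp point in the tool frame, in m); z points along the fingers, y is the line along which they close (so a half turn about z gives the same grasp; the last joint's range is limited). The gripper opens to 85 mm and grips with 20 to 120 N. Pads are 22 mm wide; open, the fingers measure 114 mm over their backs; the gripper's body (76 mm by 85 mm) begins 54 mm behind the grasp point. The pads swing forward as they close: fully open they stand 13 mm farther back than shut.
Start: joints at [1.085, 0.053, 1.613, -0, 1.476, -0.119], TCP at [0.224, 0.583, 0.202] pointing down, gripper open.
Joint ranges: [-3.01, 3.01], [-1.01, 2.22], [0.06, 2.58], [-1.02, 4.17], [0.09, 2.62], [-3.14, 3.14]. Speed limits (rad/s): [2.57, 2.57, 3.14, 3.14, 3.14, 3.14].

INTERFACE

Orientations are given as a unit quaternion [w, x, y, z].
In Python, from station import robot gives the robot as it stands. The module is installed in compiled form; this text tells all that it offers.
- The arm moves only by the tool drive_tool, never from a script. Its argument "series" is a list that holds one entry, the list of rows, each a list of 7 numbers: the closure in counts, from 0 (fully open) to 255 (shut), then the shift along the tool's x, y, z in m, then the turn, a rotation vector about the tool's x, y, z in degrees. In form: [[[jaw, tx, ty, tz, wx, wy, wz], ...]]. A call has 1 to 5 rows; each row shifts and turns the commanded pose from where the row before left it, along the tool's axes as they then stand; what a row does not reach is not made up. A row lasts 1/12 s, in which the tool goes at most 41.7 mm and 7.16 degrees, less where a joint would pass 70% of its speed; a pose out of reach is approached as far as the arm can. A call is refused whole if a number of a shift passes 0.0417 or a number of a turn 7.16, either way. A call with a gripper value outside its range is refused whole. The fingers move at their own pace and stop on an object; the grip force is fixed at half the most. Time passes only in rows, so rows that do not move let the fingers close. It gives the time, the measured TCP pose, the force, the opening and the grip force at its end, in the units of the state.
- robot.sense(): the state, without advancing time (a new reading comes with each control period).
- robot.get_image(name): name is "side" or "top" or "wrist"; returns the picture (384x512x3 uint8, blue, green, red); there is no depth.
- robot.calibration(name): a dict with "camera_matrix" (3x3 intrinsics, pixels), "rvec" (rotation vector, rad) and "tvec" (3), from world to camera coordinates, as OpenCV has them. Camera axes: x right, y down, z forward; pixel columns grow to the right and rows downward; lengths in m; the calibration is good to about 2 mm. A picture is of the moment at which its call begins: read the wrist's pose just before it. calibration takes no time and is no camera call; for the wrist camera it gives the pose at the moment of the call.
- robot.hand_in(): hands the job in; it is judged then, once.
The state is a dict: "time": time; "joint_positions": joint angles; "dq": joint speeds; "joint_efforts": joint torques, N m; "tool_pos": TCP position; "tool_rot": TCP orientation; "force": force on the tool from outside, world axes, zero at the start; "moment": the same for the moment, N m; "gripper_width": opening from 0.0 (shut) to 1.0 (fully open); "finger_force": force on a finger pad.
Only numpy, scipy, OpenCV 4.12 (cv2) and the standard library are available. Lean on these libraries where they do the work, as an engineer would, in place of code of your own. Each camera call takes 0.05 s, during which the arm holds its last target. There are 200 camera calls.

## Working session

There is one attempt and no reset: what is moved stays moved. The work goes in short steps, Python scripts to look and compute and a tool call to move; the robot and the scene stay as the last step left them, time stands still between calls to the robot, and variables do not carry over. Pictures are saved under pics/ and viewed, at most 10 in all, crops included, and the job is handed in when it is done.

Besides the shell and the picture viewer there is one more tool, called after "Call:" by a JSON object that holds its "api" and its "payload". drive_tool: Moves the arm, as the interface text tells. Its arguments: {"type":"object","properties":{"series":{"type":"array"}},"required":["series"]}

```bash
mkdir -p pics
python3 - <<'E'
from station import robot
import cv2,numpy as np
print(robot.sense(),robot.tcp_to_grasp)
a=robot.get_image("top");b=robot.get_image("side")
cv2.imwrite("pics/top.png",a);cv2.imwrite("pics/side.png",b)
for n in("top","side","wrist"):
    c=robot.calibration(n);print(n,c)
E
```

```text
{'time': 0.0, 'joint_positions': array([ 1.08502222e+00,  5.33430187e-02,  1.61430507e+00, -2.76707867e-06,
        1.47600234e+00, -1.19008440e-01]), 'dq': array([-2.18351756e-03,  3.39718972e-05,  4.44764286e-04,  6.09817326e-05,
        2.76725761e-03, -6.96048438e-04]), 'joint_efforts': array([ 6.43580697e-04, -3.93685985e+01, -3.70177424e+01, -6.18362424e-05,
        7.14043636e-03,  1.69011071e-05]), 'tool_pos': array([0.22380567, 0.58281781, 0.20096505]), 'tool_rot': array([-3.05092326e-04,  1.82356498e-01,  9.83231941e-01, -9.82615265e-04]), 'force': array([ 0.33418991,  0.2980549 , -0.23862608]), 'moment': array([ 0.01136711, -0.0019516 , -0.02170739]), 'finger_force': 0.0, 'gripper_width': 1.0022602950962782} -0.0187
top {'camera_matrix': array([[459.41312214,   0.        , 253.85571109],
       [  0.        , 459.41312214, 194.69480572],
       [  0.        ,   0.        ,   1.        ]]), 'rvec': array([ 1.89137355, -2.0561589 ,  0.48859582]), 'tvec': array([-0.3327129 ,  0.56262838,  0.86242218])}
side {'camera_matrix': array([[446.75459576,   0.        , 248.83044575],
       [  0.        , 446.75459576, 190.64778683],
       [  0.        ,   0.        ,   1.        ]]), 'rvec': array([ 2.29636104, -0.00900148,  0.02537349]), 'tvec': array([-0.57074113, -0.21584518,  1.3248609 ])}
wrist {'camera_matrix': array([[327.07080234,   0.        , 262.28873995],
       [  0.        , 327.07080234, 195.49150519],
       [  0.        ,   0.        ,   1.        ]]), 'rvec': array([-2.3764919 , -1.63352704, -0.24350643]), 'tvec': array([-0.62420771, -0.03872559,  0.38027971])}
```

View pics/top.png

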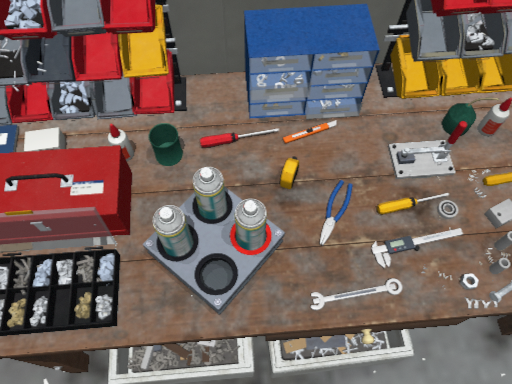

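View pics/side.png

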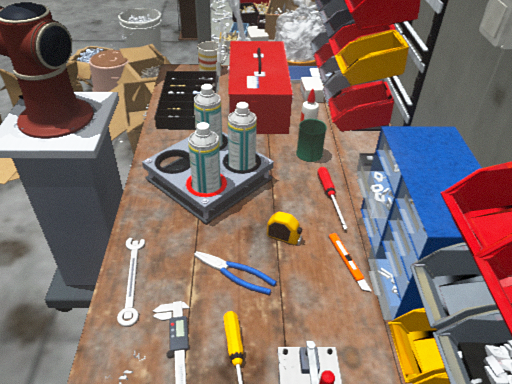

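Top view shows cans with caps near (207,176), (166,213) and (250,207, red collar). The empty place is near (216,273). Side view shows caps near (207,90), (203,130, red) and (243,109), with the empty place at (175,160).

```bash
cat > h.py <<'E'
from station import robot
import cv2,numpy as np
def ray(n,px,z,c=None):
    c=c or robot.calibration(n);K=c["camera_matrix"];R=cv2.Rodrigues(c["rvec"])[0];t=np.ravel(c["tvec"])
    u=cv2.undistortPoints(np.array([[px]],float),K,None).ravel()
    d=R.T@np.r_[u,1];o=-R.T@t
    return (o+d*(z-o[2])/d[2])
def proj(n,P):
    c=robot.calibration(n);return cv2.projectPoints(np.array(P,float).reshape(-1,3),c["rvec"],c["tvec"],c["camera_matrix"],None)[0].reshape(-1,2)
E
python3 - <<'E'
from h import *
a=cv2.imread("pics/top.png");b=cv2.imread("pics/side.png")
for n,p in(("top",[(207,172),(166,211),(251,205)]),("side",[(207,88),(243,107),(203,128)])):
    for q in p: print(n,q,ray(n,q,.215).round(4))
# deck corners top
for q in [(145,243),(218,307),(283,233)]: print("corner",ray("top",q,.058).round(4))
# empty hole & red collar
h=cv2.cvtColor(a,cv2.COLOR_BGR2HSV)
m=((cv2.inRange(h,(0,150,100),(8,255,255))|cv2.inRange(h,(172,150,100),(180,255,255))));
m[:, :225]=0;m[:,280:]=0;m[:205]=0;m[265:]=0
ys,xs=np.nonzero(m);P=np.array([ray("top",(x,y),.058)[:2] for x,y in zip(xs,ys)])
e=cv2.fitEllipse(np.c_[xs,ys].astype(np.float32));print("red",len(xs),e,ray("top",e[0],.058))
m=(a.max(2)<60).astype(np.uint8);m[:250]=0;m[:,:185]=0;m[:,250:]=0;m[300:]=0
ys,xs=np.nonzero(m);hull=cv2.convexHull(np.c_[xs,ys].astype(np.int32));e=cv2.fitEllipse(hull);print("hole",e,ray("top",e[0],.058))
for q in((165,160),):print("tin",ray("top",(166,130),.09),ray("top",(290,170),.06),ray("top",(335,210),.01))
print("tool",proj("top",[robot.sense()["tool_pos"]]),proj("side",[robot.sense()["tool_pos"]]), "tbx",ray("top",(131,155),.15),ray("top",(131,235),.1))
w=robot.get_image("wrist");big=cv2.resize(a[130:320,90:310],None,fx=2.6,fy=2.6,interpolation=2)
w2=cv2.resize(w,(400,300));out=np.zeros((500,800,3),np.uint8);out[:494,:572]=big[:494,:572];cv2.imwrite("pics/c1.png",big);cv2.imwrite("pics/w1.png",w)
E
```

```text
top (207, 172) [ 0.5511 -0.2847  0.215 ]
top (166, 211) [ 0.4713 -0.2024  0.215 ]
top (251, 205) [ 0.4706 -0.367   0.215 ]
side (207, 88) [ 0.4674 -0.2073  0.215 ]
side (243, 107) [ 0.5505 -0.2906  0.215 ]
side (203, 128) [ 0.4684 -0.3735  0.215 ]
corner [ 0.4701 -0.13    0.058 ]
corner [ 0.3146 -0.285   0.058 ]
corner [ 0.4685 -0.4395  0.058 ]
red 351 ((250.28872680664062, 234.75424194335938), (35.58419418334961, 36.98942947387695), 94.92146301269531) [ 0.47034051 -0.36554013  0.058     ]
hole ((215.8898162841797, 273.52069091796875), (40.4998893737793, 71.4954833984375), 118.17369079589844) [ 0.38700783 -0.28405722  0.058     ]
tin [ 0.74720014 -0.18194631  0.09      ] [ 0.62812348 -0.47445237  0.06      ] [ 0.53628639 -0.57733302  0.01      ]
tool [[-312.00702285  386.74915212]] [[152.35080674 -15.3853193 ]] tbx [ 0.64468317 -0.11455157  0.15      ] [ 0.4744708  -0.10864218  0.1       ]
```

View pics/c1.png

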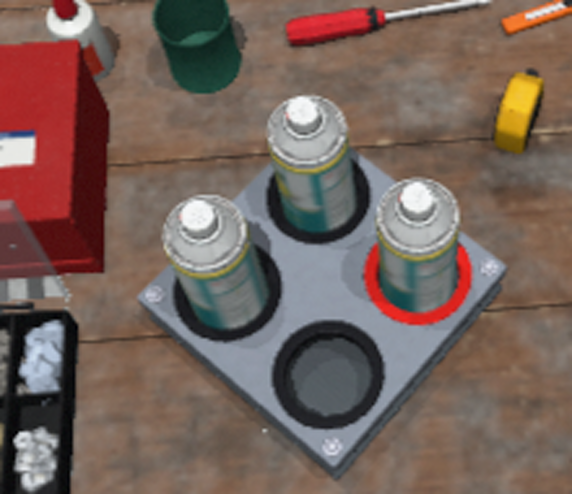

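View pics/w1.png

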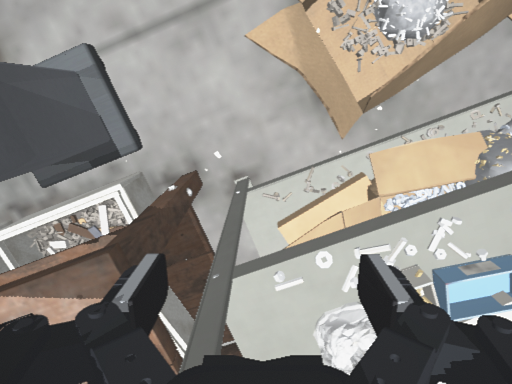

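The crop shows the red collar at the right place, the empty black place at the front, and clear nests. The wrist view shows only the floor at the start pose. The caddy centre is about (0.469, -0.286) at 45°. I'll rotate so the fingers close along world x, raise the arm, then traverse to above the red place.

Call:
{"api": "drive_tool", "payload": {"series": [[[0,0,0,-0.015,0,0,6.9],[0,0,0,-0.015,0,0,6.9],[0,0,0,-0.015,0,0,6.9],[0,0,0,-0.015,0,0,6.9],[0,0,0,-0.015,0,0,6.9]]]}}

```text
time: 0.57
tool_pos: [0.224, 0.5831, 0.2774]
tool_rot: [0.0, 0.468, 0.884, -0.0]
force: [0.6, 0.1, -1.1]
gripper_width: 0.996
finger_force: 0.0
```

Call:
{"api": "drive_tool", "payload": {"series": [[[0,0,0,-0.015,0,0,6.9],[0,0,0,-0.015,0,0,6.9],[0,0,0,-0.015,0,0,6.9],[0,0,0,-0.015,0,0,6.9],[0,0,0,-0.015,0,0,6.9]]]}}

```text
time: 0.98
tool_pos: [0.224, 0.5832, 0.3524]
tool_rot: [0.0, 0.709, 0.705, -0.0]
force: [0.4, 0.9, -0.7]
gripper_width: 1.003
finger_force: 0.0
```

Call:
{"api": "drive_tool", "payload": {"series": [[[0,-0.0355,0.0205,0,0,0,0],[0,-0.0355,0.0205,0,0,0,0],[0,-0.0355,0.0205,0,0,0,0],[0,-0.0355,0.0205,0,0,0,0],[0,-0.0355,0.0205,0,0,0,0]]]}}

```text
time: 1.4
tool_pos: [0.3269, 0.4042, 0.3518]
tool_rot: [0.0, 0.707, 0.707, -0.0]
force: [0.3, 0.3, 0.2]
gripper_width: 1.0
finger_force: 0.0
```

Call:
{"api": "drive_tool", "payload": {"series": [[[0,-0.0355,0.0205,0,0,0,0],[0,-0.0355,0.0205,0,0,0,0],[0,-0.0355,0.0205,0,0,0,0],[0,-0.0355,0.0205,0,0,0,0],[0,-0.0355,0.0205,0,0,0,0]]]}}

```text
time: 1.82
tool_pos: [0.4294, 0.2265, 0.352]
tool_rot: [0.0, 0.707, 0.707, 0.0]
force: [0.7, 0.1, -0.1]
gripper_width: 1.003
finger_force: 0.0
```

Call:
{"api": "drive_tool", "payload": {"series": [[[0,-0.0355,0.0205,0,0,0,0],[0,-0.0355,0.0205,0,0,0,0],[0,-0.04,0,0,0,0,0],[0,-0.04,0,0,0,0,0],[0,-0.04,0,0,0,0,0]]]}}

```text
time: 2.23
tool_pos: [0.4697, 0.0355, 0.3517]
tool_rot: [-0.0, 0.707, 0.707, -0.0]
force: [1.1, -0.9, -0.9]
gripper_width: 0.995
finger_force: 0.0
```

Call:
{"api": "drive_tool", "payload": {"series": [[[0,-0.04,0,0,0,0,0],[0,-0.04,0,0,0,0,0],[0,-0.04,0,0,0,0,0],[0,-0.04,0,0,0,0,0],[0,-0.04,0,0,0,0,0]]]}}

```text
time: 2.65
tool_pos: [0.4693, -0.1646, 0.352]
tool_rot: [0.0, 0.707, 0.707, 0.0]
force: [1.2, 1.2, 0.8]
gripper_width: 0.997
finger_force: 0.0
```

Call:
{"api": "drive_tool", "payload": {"series": [[[0,-0.04,0,0,0,0,0],[0,-0.04,0,0,0,0,0],[0,-0.04,0,0,0,0,0],[0,-0.04,0,0,0,0,0],[0,-0.04,0,0,0,0,0]]]}}

```text
time: 3.07
tool_pos: [0.4693, -0.3646, 0.3518]
tool_rot: [-0.0, 0.707, 0.707, 0.0]
force: [0.6, 0.0, 0.1]
gripper_width: 1.001
finger_force: 0.0
```

Run:
```python
from h import *
s=robot.sense();print(s["tool_pos"],s["joint_positions"],s["tool_rot"])
c=robot.calibration("wrist");print("cam",-cv2.Rodrigues(c["rvec"])[0].T@np.ravel(c["tvec"]))
w=robot.get_image("wrist");cv2.imwrite("pics/w2.png",w)
print(proj("wrist",[(.47,-.368,.215),(.551,-.287,.215),(.47,-.204,.215)]))
```

```text
[ 0.46931253 -0.3646064   0.35176371] [-7.85746056e-01 -6.46805790e-02  1.48492880e+00  1.42754807e-04
  1.72183056e+00 -7.85046514e-01] [-2.43067887e-04  7.07346462e-01  7.06866974e-01  7.05669944e-05]
cam [ 0.46999852 -0.28896288  0.52411441]
[[264.31384396 173.01107661]
 [355.20086701  83.55602735]
 [263.4374621  -23.6465214 ]]
```

View pics/w2.png

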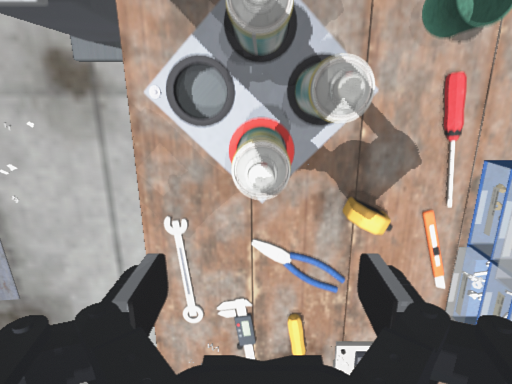

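The wrist view shows the red-collar can's cap at about (262,177), against a predicted (264,173), so the estimate holds. I'll descend over it.

Call:
{"api": "drive_tool", "payload": {"series": [[[0,-0.004,0,0.035,0,0,0],[0,0,0,0.04,0,0,0],[0,0,0,0.04,0,0,0],[0,0,0,0.04,0,0,0],[0,0,0,0.02,0,0,0]]]}}

```text
time: 3.53
tool_pos: [0.4674, -0.3643, 0.1704]
tool_rot: [-0.004, 0.707, 0.707, 0.0]
force: [0.1, -0.2, -0.4]
gripper_width: 1.003
finger_force: 0.0
```

Call:
{"api": "drive_tool", "payload": {"series": [[[0,0,0,0.01,0,0,0],[0,0,0,0.01,0,0,0],[0,0,0,0.006,0,0,0],[0,0,0,0.002,0,0,0],[0,0,0,0,0,0,0]]]}}

```text
time: 3.95
tool_pos: [0.4704, -0.3672, 0.1504]
tool_rot: [0.001, 0.707, 0.707, -0.0]
force: [0.0, 1.0, 1.0]
gripper_width: 0.998
finger_force: 0.0
```

Call:
{"api": "drive_tool", "payload": {"series": [[[0,0,0,0.005,0,0,0],[255,0,0,0,0,0,0],[255,0,0,0,0,0,0],[255,0,0,0,0,0,0],[255,0,0,0,0,0,0]]]}}

```text
time: 4.37
tool_pos: [0.4701, -0.3674, 0.1461]
tool_rot: [0.001, 0.707, 0.707, -0.0]
force: [-2.1, 0.1, 5.4]
gripper_width: 0.676
finger_force: 62.6
```

Call:
{"api": "drive_tool", "payload": {"series": [[[255,0,0,0,0,0,0],[255,0,0,0,0,0,0],[255,0,0,0,0,0,0],[255,0,0,0,0,0,0],[255,0,0,0,0,0,0]]]}}

```text
time: 4.78
tool_pos: [0.4701, -0.3674, 0.1461]
tool_rot: [0.001, 0.707, 0.707, -0.0]
force: [-2.5, 0.4, 5.5]
gripper_width: 0.675
finger_force: 62.6
```

Run:
```python
from h import *
b=robot.get_image("side");p=proj("side",[(.47,-.368,.17)])[0].astype(int);print(p, proj("side",[(.47,-.368-.0325,.17)]))
x0,y0=p[0]-60,max(p[1]-70,0)
cv2.imwrite("pics/s3.png",cv2.resize(b[y0:y0+120,x0:x0+120],None,fx=5,fy=5,interpolation=2)[:600]);print(x0,y0)
```

```text
[205 144] [[204.13296126 153.65029526]]
145 74
```

View pics/s3.png

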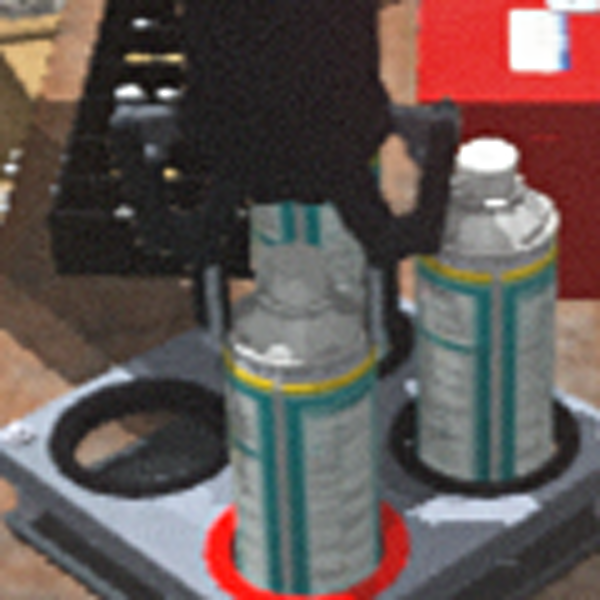

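The crop shows the gripper's fingers either side of the red-collar can, ending near its shoulder and yellow band, around (220,340) and (375,355). I'll reopen and go a little lower, watching the force.

Call:
{"api": "drive_tool", "payload": {"series": [[[0,0,0,0,0,0,0],[0,0,0,0,0,0,0],[0,0,0,0,0,0,0],[0,-0.001,0,0.002,0,0,0],[0,0,0,0.002,0,0,0]]]}}

```text
time: 5.25
tool_pos: [0.4699, -0.3677, 0.14]
tool_rot: [0.0, 0.707, 0.707, 0.0]
force: [-0.0, 0.5, -0.3]
gripper_width: 1.0
finger_force: 0.0
```

Call:
{"api": "drive_tool", "payload": {"series": [[[0,0,0,0,0,0,0],[0,0,0,0.001,0,0,0],[0,0,0,0.001,0,0,0],[0,0,0,0.0,0,0,0]]]}}

```text
time: 5.58
tool_pos: [0.4698, -0.3675, 0.1379]
tool_rot: [-0.0, 0.707, 0.707, 0.0]
force: [-0.2, -0.5, -0.1]
gripper_width: 0.999
finger_force: 0.0
```

Call:
{"api": "drive_tool", "payload": {"series": [[[255,0,0,0,0,0,0],[255,0,0,0,0,0,0],[255,0,0,0,0,0,0],[255,0,0,0,0,0,0],[255,0,0,0,0,0,0]]]}}

```text
time: 6.0
tool_pos: [0.4701, -0.3682, 0.1394]
tool_rot: [0.001, 0.707, 0.707, -0.0]
force: [-1.1, -0.0, 6.0]
gripper_width: 0.702
finger_force: 65.2
```

Call:
{"api": "drive_tool", "payload": {"series": [[[0,0,0,0,0,0,0],[0,0,0,0,0,0,0],[0,0,0,0.001,0,0,0],[0,0,0,0.001,0,0,0],[0,0,0,0,0,0,0]]]}}

```text
time: 6.42
tool_pos: [0.4696, -0.3673, 0.1354]
tool_rot: [-0.001, 0.707, 0.707, 0.0]
force: [-0.3, 0.1, 0.5]
gripper_width: 1.001
finger_force: 0.0
```

Call:
{"api": "drive_tool", "payload": {"series": [[[0,0,0,0.001,0,0,0],[0,0,0,0,0,0,0]]]}}

```text
time: 6.58
tool_pos: [0.4698, -0.3675, 0.1348]
tool_rot: [-0.0, 0.707, 0.707, 0.0]
force: [-0.4, 0.3, -0.2]
gripper_width: 1.002
finger_force: 0.0
```

Call:
{"api": "drive_tool", "payload": {"series": [[[0,0,0,0.001,0,0,0],[0,0,0,0,0,0,0]]]}}

```text
time: 6.75
tool_pos: [0.4698, -0.3676, 0.134]
tool_rot: [-0.0, 0.707, 0.707, -0.0]
force: [-0.2, -0.2, 0.2]
gripper_width: 1.001
finger_force: 0.0
```

Call:
{"api": "drive_tool", "payload": {"series": [[[0,0,0,0.001,0,0,0],[0,0,0,0,0,0,0]]]}}

```text
time: 6.92
tool_pos: [0.4698, -0.3676, 0.133]
tool_rot: [-0.0, 0.707, 0.707, 0.0]
force: [0.4, -0.2, 0.1]
gripper_width: 1.001
finger_force: 0.0
```

Call:
{"api": "drive_tool", "payload": {"series": [[[0,0,0,0.001,0,0,0],[0,0,0,0,0,0,0]]]}}

```text
time: 7.08
tool_pos: [0.4698, -0.3676, 0.132]
tool_rot: [-0.0, 0.707, 0.707, 0.0]
force: [-0.8, 0.3, -0.0]
gripper_width: 0.999
finger_force: 0.0
```

Call:
{"api": "drive_tool", "payload": {"series": [[[255,0,0,0,0,0,0],[255,0,0,0,0,0,0],[255,0,0,0,0,0,0],[255,0,0,0,0,0,0],[255,0,0,0,0,0,0]]]}}

```text
time: 7.5
tool_pos: [0.4701, -0.3682, 0.1333]
tool_rot: [0.001, 0.707, 0.707, -0.0]
force: [-1.5, -0.7, 5.7]
gripper_width: 0.711
finger_force: 66.3
```

Width has nearly converged and contact is on the cylinder. I'll lift to weigh.

Call:
{"api": "drive_tool", "payload": {"series": [[[255,0,0,-0.004,0,0,0],[255,0,0,-0.006,0,0,0],[255,0,0,-0.006,0,0,0],[255,0,0,0,0,0,0],[255,0,0,0,0,0,0]]]}}

```text
time: 7.92
tool_pos: [0.4699, -0.3676, 0.1482]
tool_rot: [0.0, 0.707, 0.707, 0.0]
force: [-0.2, -0.5, -5.4]
gripper_width: 0.71
finger_force: 66.2
```

Call:
{"api": "drive_tool", "payload": {"series": [[[255,0,0,0,0,0,0],[255,0,0,0,0,0,0],[255,0,0,0,0,0,0]]]}}

```text
time: 8.17
tool_pos: [0.4696, -0.3674, 0.1477]
tool_rot: [-0.0, 0.707, 0.707, 0.0]
force: [0.1, 0.2, -4.8]
gripper_width: 0.713
finger_force: 66.2
```

Call:
{"api": "drive_tool", "payload": {"series": [[[255,0,0,0,0,0,0]]]}}

```text
time: 8.25
tool_pos: [0.4697, -0.3675, 0.1479]
tool_rot: [-0.0, 0.707, 0.707, -0.0]
force: [-0.3, 0.5, -4.1]
gripper_width: 0.718
finger_force: 66.2
```

```bash
cat > weigh.py <<'E'
from h import *
F=[];T=[]
for i in range(16):
    robot.get_image("wrist");s=robot.sense();F.append(s["force"]);T.append(s["joint_efforts"][1:3])
print(s["time"],s["tool_pos"],"F",np.mean(F,0),np.std(F,0),"T",np.mean(T,0),np.std(T,0),s["gripper_width"])
E
python3 weigh.py
```

```text
9.05 [ 0.46986736 -0.36768306  0.14822017] F [ 0.11683136  0.05836199 -5.22141675] [0.50054077 0.46268139 0.55990976] T [-40.07971108 -38.93447824] [0.01414335 0.01833137] 0.715572655056259
```

Red can weighs 5.22 N, about 0.53 kg. The mass limit is 0.55 kg and any two differ by at least 70 g, so this is the heaviest. I'll move it to the empty front place.

Call:
{"api": "drive_tool", "payload": {"series": [[[255,0,0,-0.015,0,0,0],[255,0,0,-0.025,0,0,0],[255,0,0,-0.02,0,0,0],[255,0,0,-0.008,0,0,0],[255,0,0,0,0,0,0]]]}}

```text
time: 9.47
tool_pos: [0.4711, -0.3689, 0.2196]
tool_rot: [0.003, 0.707, 0.707, 0.0]
force: [0.4, -0.9, -4.8]
gripper_width: 0.716
finger_force: 67.2
```

Call:
{"api": "drive_tool", "payload": {"series": [[[255,0.012,-0.012,0,0,0,0],[255,0.024,-0.024,0,0,0,0],[255,0.024,-0.024,0,0,0,0],[255,0.016,-0.016,0,0,0,0],[255,0.006,-0.006,0,0,0,0]]]}}

```text
time: 9.88
tool_pos: [0.3855, -0.2829, 0.2137]
tool_rot: [-0.002, 0.707, 0.707, 0.0]
force: [1.0, -0.6, -5.2]
gripper_width: 0.71
finger_force: 67.9
```

Call:
{"api": "drive_tool", "payload": {"series": [[[255,0,0,0,0,0,0],[255,0,0,0,0,0,0],[255,0,0,0,0,0,0]]]}}

```text
time: 10.13
tool_pos: [0.3883, -0.2861, 0.2158]
tool_rot: [0.0, 0.707, 0.707, 0.0]
force: [0.7, 0.7, -5.1]
gripper_width: 0.715
finger_force: 67.9
```

Run:
```python
from h import *
b=robot.get_image("side");t=robot.get_image("top");s=robot.sense();print(s["tool_pos"],s["tool_rot"])
p=proj("side",[(.3875,-.285,.08)])[0].astype(int);q=proj("top",[(.3875,-.285,.058)])[0].astype(int)
def crop(i,p):
    x,y=max(p[0]-50,0),max(p[1]-60,0);return cv2.resize(i[y:y+120,x:x+100],(400,480),interpolation=2)
cv2.imwrite("pics/s4.png",np.hstack([crop(b,p),crop(t,q)]));print(p,q)
```

```text
[ 0.38834455 -0.28622431  0.21597754] [-1.37701251e-04  7.07270015e-01  7.06943496e-01 -1.13201336e-05]
[174 154] [216 273]
```

View pics/s4.png

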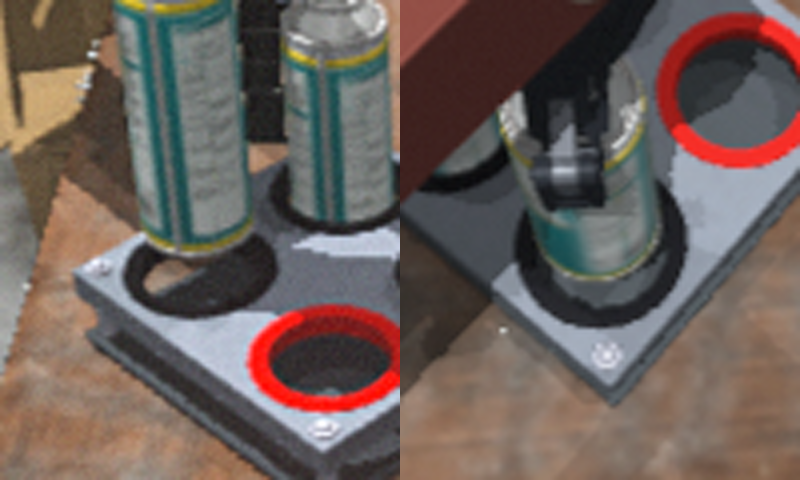

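The crop shows the can hanging upright above the front black collar, its foot ringed by the opening at about (600,250) in the composite. The red place is empty. I'll lower it.

Call:
{"api": "drive_tool", "payload": {"series": [[[255,0.001,-0.001,0.01,0,0,0],[255,0,0,0.012,0,0,0],[255,0,0,0.01,0,0,0],[255,0,0,0.008,0,0,0],[255,0,0,0.004,0,0,0]]]}}

```text
time: 10.65
tool_pos: [0.3859, -0.2837, 0.1693]
tool_rot: [-0.002, 0.707, 0.707, -0.0]
force: [-0.0, 0.0, -4.6]
gripper_width: 0.711
finger_force: 67.9
```

Call:
{"api": "drive_tool", "payload": {"series": [[[255,0,0,0.008,0,0,0],[255,0,0,0.008,0,0,0],[255,0,0,0.008,0,0,0],[255,0,0,0.004,0,0,0]]]}}

```text
time: 10.98
tool_pos: [0.3865, -0.2842, 0.1427]
tool_rot: [-0.001, 0.707, 0.707, -0.0]
force: [-0.5, -0.5, -5.6]
gripper_width: 0.714
finger_force: 67.9
```

Free in the hole. Now the last 9 mm, gently.

Call:
{"api": "drive_tool", "payload": {"series": [[[255,0,0,0.004,0,0,0],[255,0,0,0.003,0,0,0],[255,0,0,0.002,0,0,0],[255,0,0,0,0,0,0]]]}}

```text
time: 11.32
tool_pos: [0.3868, -0.2846, 0.1349]
tool_rot: [-0.0, 0.707, 0.707, -0.0]
force: [0.6, -0.0, -5.6]
gripper_width: 0.718
finger_force: 67.9
```

Call:
{"api": "drive_tool", "payload": {"series": [[[255,0,0,0.001,0,0,0],[255,0,0,0,0,0,0]]]}}

```text
time: 11.48
tool_pos: [0.387, -0.2848, 0.1345]
tool_rot: [0.0, 0.707, 0.707, -0.0]
force: [0.1, -0.3, -5.4]
gripper_width: 0.71
finger_force: 67.9
```

Call:
{"api": "drive_tool", "payload": {"series": [[[255,0,0,0.001,0,0,0],[255,0,0,0,0,0,0]]]}}

```text
time: 11.65
tool_pos: [0.387, -0.2848, 0.1334]
tool_rot: [0.0, 0.707, 0.707, 0.0]
force: [0.3, 0.2, -4.7]
gripper_width: 0.711
finger_force: 67.9
```

Call:
{"api": "drive_tool", "payload": {"series": [[[255,0,0,0.001,0,0,0],[255,0,0,0,0,0,0]]]}}

```text
time: 11.82
tool_pos: [0.3871, -0.2853, 0.1334]
tool_rot: [0.001, 0.707, 0.707, -0.0]
force: [-1.1, -0.1, 0.4]
gripper_width: 0.71
finger_force: 68.4
```

Call:
{"api": "drive_tool", "payload": {"series": [[[255,0,0,0.001,0,0,0],[255,0,0,0,0,0,0]]]}}

```text
time: 11.98
tool_pos: [0.3873, -0.2857, 0.1334]
tool_rot: [0.001, 0.707, 0.707, -0.001]
force: [-3.3, 1.2, 5.7]
gripper_width: 0.71
finger_force: 69.0
```

Contact on the floor. Release, raise, and go to the left can.

Call:
{"api": "drive_tool", "payload": {"series": [[[0,0,0,0,0,0,0],[0,0,0,0,0,0,0],[0,0,0,0,0,0,0],[0,0,0,-0.01,0,0,0],[0,0,0,-0.03,0,0,0]]]}}

```text
time: 12.4
tool_pos: [0.3846, -0.2823, 0.167]
tool_rot: [-0.005, 0.707, 0.707, 0.0]
force: [-0.1, 0.7, -1.0]
gripper_width: 1.003
finger_force: 0.0
```

Call:
{"api": "drive_tool", "payload": {"series": [[[0,0,0,-0.035,0,0,0],[0,0,0,-0.03,0,0,0],[0,0,0,-0.01,0,0,0],[0,0.027,0.028,0,0,0,0],[0,0.027,0.028,0,0,0,0]]]}}

```text
time: 12.82
tool_pos: [0.4435, -0.2316, 0.2482]
tool_rot: [0.002, 0.709, 0.705, 0.0]
force: [1.1, -0.5, -1.3]
gripper_width: 1.0
finger_force: 0.0
```

Call:
{"api": "drive_tool", "payload": {"series": [[[0,0.026,0.027,0,0,0,0],[0,0,0,0,0,0,0],[0,0,0,0.03,0,0,0],[0,0,0,0.03,0,0,0],[0,0,0,0.015,0,0,0]]]}}

```text
time: 13.23
tool_pos: [0.4685, -0.2034, 0.1674]
tool_rot: [-0.002, 0.707, 0.707, -0.001]
force: [-0.4, -0.1, -0.4]
gripper_width: 1.003
finger_force: 0.0
```

Call:
{"api": "drive_tool", "payload": {"series": [[[0,0,0,0.01,0,0,0],[0,0,0,0.01,0,0,0],[0,0,0,0.01,0,0,0],[0,0,0,0.005,0,0,0],[0,0,0,0,0,0,0]]]}}

```text
time: 13.65
tool_pos: [0.4695, -0.2045, 0.1353]
tool_rot: [-0.001, 0.707, 0.707, -0.0]
force: [-0.0, 0.4, 0.0]
gripper_width: 1.002
finger_force: 0.0
```

Call:
{"api": "drive_tool", "payload": {"series": [[[0,0,0,0.002,0,0,0],[0,0,0,0,0,0,0],[255,0,0,0,0,0,0],[255,0,0,0,0,0,0],[255,0,0,0,0,0,0]]]}}

```text
time: 14.07
tool_pos: [0.4708, -0.2054, 0.1361]
tool_rot: [0.001, 0.707, 0.707, 0.0]
force: [-0.5, -0.1, 4.4]
gripper_width: 0.707
finger_force: 65.3
```

Call:
{"api": "drive_tool", "payload": {"series": [[[255,0,0,0,0,0,0],[255,0,0,0,0,0,0]]]}}

```text
time: 14.23
tool_pos: [0.4708, -0.2054, 0.136]
tool_rot: [0.002, 0.707, 0.707, 0.0]
force: [-1.6, -0.7, 5.5]
gripper_width: 0.707
finger_force: 65.3
```

Call:
{"api": "drive_tool", "payload": {"series": [[[255,0,0,-0.004,0,0,0],[255,0,0,-0.006,0,0,0],[255,0,0,-0.006,0,0,0],[255,0,0,0,0,0,0],[255,0,0,0,0,0,0]]]}}

```text
time: 14.65
tool_pos: [0.4701, -0.2048, 0.1506]
tool_rot: [0.0, 0.707, 0.707, 0.0]
force: [-0.1, 0.4, -2.3]
gripper_width: 0.709
finger_force: 64.9
```

```bash
python3 weigh.py
```

```text
15.45 [ 0.46991467 -0.20466652  0.15019762] F [-0.04186596 -0.20086294 -1.32144235] [0.54918955 0.4056373  0.46099933] T [-28.8887826  -36.96629271] [0.10605333 0.12260727] 0.7108101292613019
```

The left can weighs 1.32 N, about 0.135 kg. Nothing allowed could be 70 g lighter, so it's the lightest. I'll lift it clear over the others and carry it to the red place.

Call:
{"api": "drive_tool", "payload": {"series": [[[255,0,0,-0.015,0,0,0],[255,0,0,-0.03,0,0,0],[255,0,0,-0.04,0,0,0],[255,0,0,-0.04,0,0,0],[255,0,0,-0.04,0,0,0]]]}}

```text
time: 15.87
tool_pos: [0.4695, -0.2044, 0.3167]
tool_rot: [-0.0, 0.707, 0.707, -0.0]
force: [1.0, -1.0, -0.5]
gripper_width: 0.712
finger_force: 65.3
```

Call:
{"api": "drive_tool", "payload": {"series": [[[255,0,0,-0.03,0,0,0],[255,0,0,-0.01,0,0,0],[255,0,0,0,0,0,0],[255,-0.015,0,0,0,0,0],[255,-0.03,0,0,0,0,0]]]}}

```text
time: 16.28
tool_pos: [0.4696, -0.2482, 0.3527]
tool_rot: [-0.002, 0.706, 0.708, 0.0]
force: [0.8, -1.1, -1.5]
gripper_width: 0.706
finger_force: 65.3
```

Call:
{"api": "drive_tool", "payload": {"series": [[[255,-0.037,0,0,0,0,0],[255,-0.037,0,0,0,0,0],[255,-0.03,0,0,0,0,0],[255,-0.015,0,0,0,0,0],[255,0,0,0,0,0,0]]]}}

```text
time: 16.7
tool_pos: [0.4683, -0.3712, 0.3505]
tool_rot: [-0.003, 0.709, 0.706, -0.0]
force: [-0.9, 1.4, -2.1]
gripper_width: 0.711
finger_force: 65.3
```

Call:
{"api": "drive_tool", "payload": {"series": [[[255,0,0,0.015,0,0,0],[255,0,0,0.03,0,0,0],[255,0,0,0.03,0,0,0],[255,0,0,0.03,0,0,0],[255,0,0,0.02,0,0,0]]]}}

```text
time: 17.12
tool_pos: [0.4686, -0.3654, 0.2246]
tool_rot: [-0.003, 0.707, 0.708, 0.0]
force: [-0.2, 0.5, -2.7]
gripper_width: 0.707
finger_force: 65.3
```

Call:
{"api": "drive_tool", "payload": {"series": [[[255,0,0,0.01,0,0,0],[255,0,0,0.005,0,0,0],[255,0,0,0,0,0,0],[255,0,0,0,0,0,0]]]}}

```text
time: 17.45
tool_pos: [0.4704, -0.3686, 0.2164]
tool_rot: [0.001, 0.707, 0.707, 0.0]
force: [0.3, 0.8, -1.3]
gripper_width: 0.706
finger_force: 65.3
```

Run:
```python
from h import *
b=robot.get_image("side");t=robot.get_image("top");s=robot.sense();print(s["tool_pos"],s["tool_rot"])
p=proj("side",[(.4695,-.367,.1)])[0].astype(int);q=proj("top",[(.4695,-.367,.07)])[0].astype(int)
def crop(i,p):
    x,y=max(p[0]-50,0),max(p[1]-60,0);return cv2.resize(i[y:y+120,x:x+100],(400,480),interpolation=2)
cv2.imwrite("pics/s5.png",np.hstack([crop(b,p),crop(t,q)]));print(p,q)
```

```text
[ 0.47071919 -0.36923637  0.21748858] [1.80698755e-03 7.07116584e-01 7.07094669e-01 1.16914114e-05]
[206 169] [250 233]
```

View pics/s5.png

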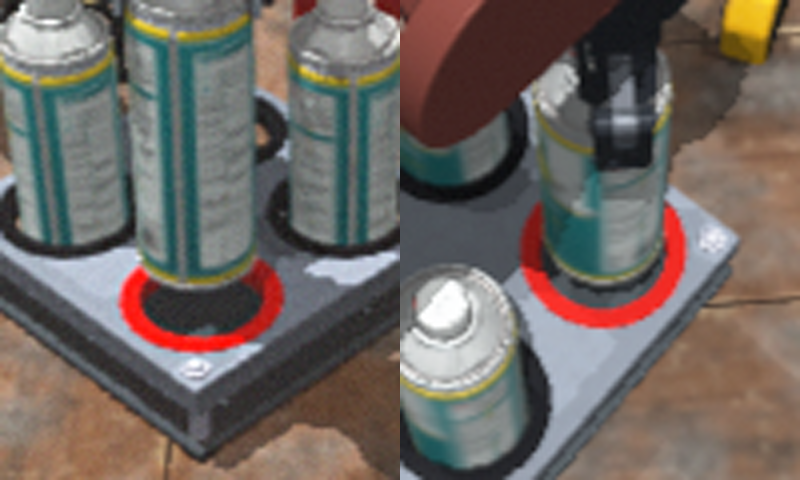

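The crop shows the lightest can upright, centred above the red collar, with the front can standing in place. Lowering.

Call:
{"api": "drive_tool", "payload": {"series": [[[255,0,0,0.01,0,0,0],[255,0,0,0.012,0,0,0],[255,0,0,0.01,0,0,0],[255,0,0,0.008,0,0,0],[255,0,0,0.004,0,0,0]]]}}

```text
time: 17.97
tool_pos: [0.4689, -0.3678, 0.1683]
tool_rot: [-0.002, 0.707, 0.707, 0.0]
force: [0.1, -0.2, -1.9]
gripper_width: 0.708
finger_force: 65.3
```

Call:
{"api": "drive_tool", "payload": {"series": [[[255,0,0,0.008,0,0,0],[255,0,0,0.008,0,0,0],[255,0,0,0.008,0,0,0],[255,0,0,0.004,0,0,0],[255,0,0,0,0,0,0]]]}}

```text
time: 18.38
tool_pos: [0.4692, -0.368, 0.1415]
tool_rot: [-0.001, 0.707, 0.707, 0.0]
force: [-0.3, 0.6, -1.3]
gripper_width: 0.709
finger_force: 65.3
```

Call:
{"api": "drive_tool", "payload": {"series": [[[255,0,0,0.002,0,0,0],[255,0,0,0.001,0,0,0],[255,0,0,0,0,0,0]]]}}

```text
time: 18.63
tool_pos: [0.47, -0.3688, 0.1405]
tool_rot: [0.0, 0.707, 0.707, -0.0]
force: [0.2, 0.5, -0.5]
gripper_width: 0.711
finger_force: 65.3
```

Call:
{"api": "drive_tool", "payload": {"series": [[[255,0,0,0.002,0,0,0],[255,0,0,0,0,0,0],[255,0,0,0,0,0,0]]]}}

```text
time: 18.88
tool_pos: [0.4699, -0.3687, 0.1382]
tool_rot: [0.0, 0.707, 0.707, 0.0]
force: [-0.1, -0.7, -1.1]
gripper_width: 0.713
finger_force: 65.3
```

Call:
{"api": "drive_tool", "payload": {"series": [[[255,0,0,0.001,0,0,0],[255,0,0,0,0,0,0]]]}}

```text
time: 19.05
tool_pos: [0.4699, -0.3686, 0.1371]
tool_rot: [-0.0, 0.707, 0.707, 0.0]
force: [0.2, -0.3, -1.9]
gripper_width: 0.711
finger_force: 65.3
```

Call:
{"api": "drive_tool", "payload": {"series": [[[255,0,0,0.001,0,0,0],[255,0,0,0,0,0,0]]]}}

```text
time: 19.22
tool_pos: [0.4699, -0.3687, 0.1363]
tool_rot: [0.0, 0.707, 0.707, 0.0]
force: [-0.2, -0.4, -2.0]
gripper_width: 0.71
finger_force: 65.3
```

Call:
{"api": "drive_tool", "payload": {"series": [[[255,0,0,0.001,0,0,0],[255,0,0,0,0,0,0]]]}}

```text
time: 19.38
tool_pos: [0.4701, -0.3692, 0.1362]
tool_rot: [0.001, 0.707, 0.707, -0.0]
force: [-1.5, 0.6, 3.6]
gripper_width: 0.71
finger_force: 65.8
```

Call:
{"api": "drive_tool", "payload": {"series": [[[255,0,0,0.001,0,0,0],[255,0,0,0,0,0,0]]]}}

```text
time: 19.55
tool_pos: [0.4702, -0.3696, 0.1362]
tool_rot: [0.001, 0.707, 0.707, -0.001]
force: [-2.2, 0.4, 6.3]
gripper_width: 0.711
finger_force: 66.3
```

Standing on the floor. Release, raise, and return to the heaviest can at the front.

Call:
{"api": "drive_tool", "payload": {"series": [[[0,0,0,0,0,0,0],[0,0,0,0,0,0,0],[0,0,0,0,0,0,0],[0,0,0,-0.01,0,0,0],[0,0,0,-0.03,0,0,0]]]}}

```text
time: 19.97
tool_pos: [0.4673, -0.366, 0.1689]
tool_rot: [-0.005, 0.707, 0.707, 0.0]
force: [-0.9, -0.2, -0.3]
gripper_width: 1.002
finger_force: 0.0
```

Call:
{"api": "drive_tool", "payload": {"series": [[[0,0,0,-0.035,0,0,0],[0,0,0,-0.03,0,0,0],[0,0,0,-0.01,0,0,0],[0,0.028,-0.028,0,0,0,0],[0,0.028,-0.028,0,0,0,0]]]}}

```text
time: 20.38
tool_pos: [0.4139, -0.3129, 0.2492]
tool_rot: [-0.0, 0.707, 0.707, 0.0]
force: [-0.3, 0.7, 0.5]
gripper_width: 0.999
finger_force: 0.0
```

Call:
{"api": "drive_tool", "payload": {"series": [[[0,0.0275,-0.027,0,0,0,0],[0,0,0,0,0,0,0],[0,0,0,0.03,0,0,0],[0,0,0,0.03,0,0,0],[0,0,0,0.015,0,0,0]]]}}

```text
time: 20.8
tool_pos: [0.3856, -0.2837, 0.1706]
tool_rot: [-0.002, 0.707, 0.707, 0.0]
force: [-0.1, 0.0, 0.1]
gripper_width: 1.002
finger_force: 0.0
```

Call:
{"api": "drive_tool", "payload": {"series": [[[0,0,0,0.01,0,0,0],[0,0,0,0.01,0,0,0],[0,0,0,0.01,0,0,0],[0,0,0,0.008,0,0,0],[0,0,0,0,0,0,0]]]}}

```text
time: 21.22
tool_pos: [0.3864, -0.2847, 0.1347]
tool_rot: [-0.001, 0.707, 0.707, 0.0]
force: [-0.6, -0.1, -0.2]
gripper_width: 0.997
finger_force: 0.0
```

Call:
{"api": "drive_tool", "payload": {"series": [[[0,0,0,0.002,0,0,0],[0,0,0,0,0,0,0],[255,0,0,0,0,0,0],[255,0,0,0,0,0,0],[255,0,0,0,0,0,0]]]}}

```text
time: 21.63
tool_pos: [0.3873, -0.286, 0.1361]
tool_rot: [0.001, 0.707, 0.707, -0.0]
force: [-1.3, 0.2, 5.6]
gripper_width: 0.711
finger_force: 64.7
```

Call:
{"api": "drive_tool", "payload": {"series": [[[255,0,0,0,0,0,0],[255,0,0,0,0,0,0],[255,0,0,-0.005,0,0,0],[255,0,0,-0.01,0,0,0],[255,0,0,-0.02,0,0,0]]]}}

```text
time: 22.05
tool_pos: [0.3849, -0.2831, 0.1659]
tool_rot: [-0.004, 0.707, 0.707, 0.0]
force: [0.4, 0.2, -5.3]
gripper_width: 0.703
finger_force: 66.4
```

Call:
{"api": "drive_tool", "payload": {"series": [[[255,0,0,-0.03,0,0,0],[255,0,0,-0.03,0,0,0],[255,0,0,-0.03,0,0,0],[255,0,0,-0.03,0,0,0],[255,0,0,-0.015,0,0,0]]]}}

```text
time: 22.47
tool_pos: [0.3876, -0.2857, 0.3084]
tool_rot: [0.002, 0.707, 0.707, 0.0]
force: [0.3, 0.0, -4.4]
gripper_width: 0.709
finger_force: 66.5
```

Call:
{"api": "drive_tool", "payload": {"series": [[[255,0,0,0,0,0,0],[255,0,0,0,0,0,0],[255,0,0,0,0,0,0],[255,0,0,0,0,0,0],[255,0,0,0,0,0,0]]]}}

```text
time: 22.88
tool_pos: [0.3862, -0.2844, 0.3015]
tool_rot: [-0.002, 0.707, 0.707, 0.0]
force: [-0.0, -0.7, -5.6]
gripper_width: 0.714
finger_force: 66.4
```

```bash
python3 weigh.py
python3 - <<'E'
from h import *
b=robot.get_image("side");t=robot.get_image("top")
cv2.imwrite("pics/f.png",np.hstack([cv2.resize(b[40:240,100:300],(400,400)),cv2.resize(t[130:330,110:310],(400,400))]))
E
```

```text
23.6833 [ 0.38691227 -0.28512591  0.30424912] F [ 0.19080025  0.0258114  -4.89422377] [0.57174822 0.32664939 0.51034582] T [-25.89843683 -41.23193331] [0.05642509 0.07898765] 0.7059325249737768
```

View pics/f.png

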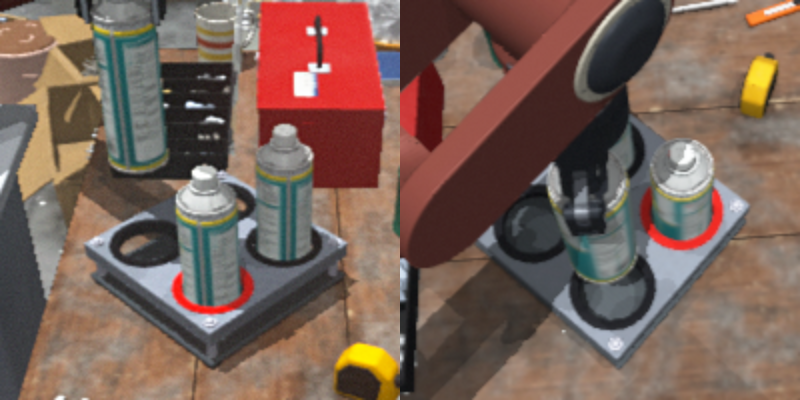

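The final view shows the heaviest can held upright about 18 cm up, near (135,90). The lightest is in the red collar at (212,240) and the third stands in its black place at (285,195). The re-weigh of 4.9 N agrees with the first reading. Handing in.

```bash
python3 -c "
from station import robot
print(robot.hand_in())"
```

```text
the job is handed in; nothing more can be done
None
```

Handed in with the lightest can (about 0.135 kg) in the red-collared place, the heaviest (about 0.52 kg) held upright about 18 cm above the table, and the third still in its black-collared place; I didn't heft the third, because the stated mass limits put it between the other two.

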